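Return a ground parallel to its slotted stand

TASK

Put the steel parallel that lies flat on the trolley back into the empty middle slot of the wooden stand: standing on its long edge on the slot's floor, and slid lengthwise under the steel keeper strip until its end is fully home against the end stop, so that it cannot jump out when the trolley is rolled. It lies flat and has to go in on edge, so you can rest it leaning in the pair of V-blocks while you change your grip from its edges to its faces. Leave the two parallels already in the stand and the other things on the trolley as they are.

Things in the scene. Friction and masses are not known exactly. Their poses are not given: they have to be found in the camera images.
- parallel: the loose ground steel parallel: a flat bar 160 x 40 x 10 mm, 0.3 to 0.6 kg, with three 16 mm holes through its flat faces; it starts lying flat on the trolley. Origin at the bar's centre; x along its 160 mm length, y along its 40 mm width, z through its 10 mm thickness. It is the same either way round and either side up.
- stand: the fixed wooden stand, 150 long (x) x 146 wide (y) mm, origin at the centre of its underside, z up. Three straight slots run along x at y = -48, 0, +48 mm, each 13 mm wide, floor 14 mm and wall tops 32 mm above the trolley, 4 mm lead-in chamfers, open above and at the front end (-x). The outer slots hold parallels of the same size; the middle one is empty.
- stand_keeper (a point): middle of the keeper's near edge, above the empty slot, axes as the stand's: a dark steel strip 4 mm thick across all slots, underside 57.5 mm above the trolley (3.5 mm over a standing parallel), covering x = +37 to +75 mm of the stand. Under it a wooden end stop closes the slots, its inner face at x = +63 mm (26 mm beyond this edge).
- stand_home (a point): the point where the centre of the loose parallel is when it is fully home in the middle slot (x = -17 mm, y = 0, z = 34 mm in the stand's frame); axes are the stand's. A parallel that is home sticks out 22 mm past the stand's front end.
- vblocks: two steel V-blocks on one fixed base plate (156 x 88 x 10 mm); origin under the plate's centre, x along the V, z up. The blocks span x = -66 to -30 and 30 to 66 mm (60 mm gap for a finger, down to the plate), are 72 mm wide and 69 mm high. The 90 degree V has its bottom at y = 0, 45 mm above the trolley, 48 mm wide at the mouth.
- vblocks_rest (a point): the V's bottom line midway between the two blocks, 45 mm above the trolley, axes as the V-blocks'. A parallel laid in the V leans at 45 degrees, a face on one flank and its lower long edge on the other flank; its centre is then 10.6 mm to either side and 17.7 mm above this point.
- neighbour_1: parallel in the slot at y = -48 mm of the stand, home, standing on edge; origin at its centre, axes as for the loose one
- neighbour_2: parallel in the slot at y = +48 mm of the stand, home, standing on edge; origin at its centre, axes as for the loose one
- basket: blue open plastic basket with cards, 126 x 192 x 67 mm, at the right; origin under its centre
- brush_pot: jar of red brushes, about 105 mm across and 229 mm tall, at the back; origin under its centre
- tape_roll: roll of tape lying flat, 100 mm across, 25 mm high, at the back; origin under its centre
- oiler: small squeeze oil bottle with a red spout, 41 mm across, 110 mm tall; origin under its centre
- calipers: calipers lying flat, 236 x 72 x 11 mm, at the front; origin under the centre
- gauge: double-ended plug gauge lying, 98 mm long, 25 mm thick, on two manifold blocks at the left; origin under the centre
- driver: small screwdriver lying, 139 mm long, 21 mm thick, at the front; origin under the centre
- polish_bar: bar of polishing compound, 35 x 72 x 29 mm, at the back; origin under the centre

How it is judged:
At the end, for the whole second after the job is handed in: The loose parallel stands on edge in the stand's middle slot, at rest, its centre within 4 mm along the slot (end against the stop), 3 mm across and 3 mm in height of the home point, its length along the slot within 3 degrees and its faces upright within 11 degrees (x of parallel in the frame of stand_home between -0.004 and 0.004 m and y of parallel in the frame of stand_home between -0.003 and 0.003 m and z of parallel in the frame of stand_home between -0.003 and 0.003 m and angle between the z axis of parallel and the y axis of stand, either way round below 0.2 rad and angle between the x axis of parallel and the x axis of stand, either way round below 0.05 rad and linear speed of parallel below 0.01 m/s); the robot touches nothing.
It fails at once if a parallel already in the stand is shifted by more than 12 mm (distance of any of neighbour_1, neighbour_2 from where it was at the start of the episode above 0.012 m).
It fails at once if another thing on the trolley is knocked more than 30 mm away (distance of any of basket, brush_pot, tape_roll, oiler, calipers, gauge, driver, polish_bar from where it was at the start of the episode above 0.03 m).
It also fails if it takes over 58 s, if anything falls off the work surface, if the arm or the gripper's body presses on something with over 40 N, if the wrist force passes 120 N, or if a joint passes its speed limit or range.

ROBOT

A 7-joint arm with a two-finger parallel gripper is mounted at the origin on a cart in front of the work surface, level with it; the furniture and walls round the work are solid. World frame = base frame: x ahead of the robot, y to its left, z up, the work surface at z = 0. Lengths are in m, angles in rad, forces in N, time in s.
With the tool pointing down it reaches from about 0.425 to 0.925 m from the base axis. Payload 6.8 kg.
Tool frame: the origin (TCP) lies at the very end of the fingers, on their centre line; the grasp point (between the pads) lies 19 mm behind it (robot.tcp_to_grasp is the distance from the TCP to the grasp point, in m); z points along the fingers, y is the line along which they close (so a half turn about z gives the same grasp; the last joint's range is limited). The gripper opens to 85 mm and grips with 20 to 120 N. Pads are 22 mm wide; open, the fingers measure 114 mm over their backs; the gripper's body (76 mm by 85 mm) begins 54 mm behind the grasp point. The pads swing forward as they close: fully open they stand 13 mm farther back than shut.
Start: joints at [1.149, 0.477, 0.022, 1.555, -0.011, 1.109, -0.083], TCP at [0.208, -0.642, 0.198] pointing down, gripper open.
Joint ranges: [-2.96, 2.96], [-0.34, 2.1], [-1.41, 1.46], [0.24, 2.44], [-1.37, 4.51], [0.17, 1.92], [-2.96, 2.96]. Speed limits (rad/s): [2.39, 2.39, 3.14, 3.14, 3.14, 3.14, 3.14].

INTERFACE

Orientations are given as a unit quaternion [w, x, y, z].
In Python, from bench import robot gives the robot as it stands. Calls block until the motion is done:
- robot.move_pose(position, orientation): joint-space move of the TCP to a pose.
- robot.servo_line(position, orientation=None, rate=0.15, until_force=None): straight line of the TCP; orientation=None keeps the orientation; rate is the mean speed in m/s. With until_force (N) it stops when the force on the tool has changed by that much, and returns True; else False.
- robot.move_j(angles): joint-space move.
- robot.command_gripper(opening): opening from 0.0 (shut) to 1.0 (fully open); the grip force is fixed at half the most; returns when the fingers have stopped.
- robot.hold(seconds).
- robot.solve_ik(position, orientation): joint angles nearest the present ones, or None.
- robot.capture(name): name is "side" or "top" or "wrist"; returns a dict with "image" (384x512x3 uint8, red, green, blue), "depth" (384x512 float32, m along the optical axis (not along the pixel's ray), 0 where there is no reading), "intrinsics" (3x3 intrinsics, pixels), "eye" and "attitude" of the camera in the world. Camera axes: x right, y up, looking along -z (the intrinsics and any distortion apply to the point x, -y, -z); pixel columns grow to the right and rows downward; lengths in m; the calibration is good to about 2 mm. A picture is of the moment at which its call begins.
A pose or a line that the arm cannot do raises robot.MotionError and nothing moves.
- robot.job_done(): hands the job in; it is judged then, once.
Trained networks look in a picture, given as the dict that the camera call returned (one of the last four; its "shot" number tells which), for a name from the list of things; names that differ only in an ending like _2 or _b are one class to them, and where a whole thing is asked for, a point or a joint stands for the part that bears it (a point fixed in the world has none). Each returns a list of dicts, best first, with "confidence" (0 to 1); they miss things now and then, are a little off and sometimes report something else, mostly with a low value. They report only what shows in the picture. A call takes as long as a camera call.
- robot.find_in(picture, target): "pixel" ([row, column] in pixels, amid what is visible of it).
- robot.mark_of(picture, target): "pixel" ([row, column] in pixels: a listed point, or the origin of a listed thing).
Readings, each from a call of its own:
- robot.read_time_s(): time.
- robot.read_q(): joint angles.
- robot.read_qd(): joint speeds.
- robot.read_tau(): joint torques, N m.
- robot.read_tool_pos(): TCP position.
- robot.read_orientation(): TCP orientation.
- robot.read_force(): force on the tool from outside, world axes, zero at the start.
- robot.read_ft_torque(): the same for the moment, N m.
- robot.read_finger_gap(): opening from 0.0 (shut) to 1.0 (fully open).
- robot.read_grip_force(): force on a finger pad.
Only numpy, scipy, OpenCV 4.12 (cv2) and the standard library are available. Lean on these libraries where they do the work, as an engineer would, in place of code of your own. Each camera call takes 0.05 s, during which the arm holds its last target. There are 200 camera calls.

## Working session

There is one attempt and no reset: what is moved stays moved. The work goes in short steps, each a Python script; the robot and the scene stay as the last script left them, time stands still between calls to the robot, and variables do not carry over. Pictures are saved under pics/ and viewed, at most 10 in all, crops included, and the job is handed in when it is done.

```bash
ls; mkdir -p pics; cat > h.py <<'E'
import numpy as np, cv2
from scipy.spatial.transform import Rotation as R
from bench import robot
def quat(m): 
    q=R.from_matrix(m).as_quat(); return [q[3],q[0],q[1],q[2]]
def rot(a):
    a=np.asarray(a,float)
    return a if a.shape==(3,3) else R.from_quat([a[1],a[2],a[3],a[0]]).as_matrix()
def cloud(p):
    K=np.array(p["intrinsics"]);d=p["depth"];v,u=np.mgrid[:d.shape[0],:d.shape[1]]
    c=np.stack([(u-K[0,2])*d/K[0,0],-(v-K[1,2])*d/K[1,1],-d],-1)
    w=c@rot(p["attitude"]).T+np.array(p["eye"]); w[d<=0]=np.nan; return w
def ray(p,px,z):
    K=np.array(p["intrinsics"]);c=np.array([(px[1]-K[0,2])/K[0,0],-(px[0]-K[1,2])/K[1,1],-1])
    r=rot(p["attitude"])@c; e=np.array(p["eye"]); return e+r*(z-e[2])/r[2]
def save(p,n,box=None,s=1):
    im=p["image"][:,:,::-1]
    if box: im=im[box[0]:box[1],box[2]:box[3]]
    cv2.imwrite(f"pics/{n}.png",cv2.resize(im,None,fx=s,fy=s,interpolation=cv2.INTER_CUBIC))
E
python3 - <<'E'
from h import *
np.set_printoptions(precision=4,suppress=True)
for n in ["top","side"]:
    p=robot.capture(n); save(p,n,s=1.5)
    np.savez(n,**{k:np.array(v) for k,v in p.items()})
    print(n,p["eye"],p["attitude"],p["intrinsics"][0],p.keys())
    for t,z in [("parallel",.01),("stand",0),("stand_keeper",.0575),("stand_home",.034),("vblocks",0),("vblocks_rest",.045),("neighbour_1",.034)]:
        for m in robot.mark_of(p,t)[:3]: print(t,np.array(m["pixel"]),round(m["confidence"],2),ray(p,m["pixel"],z))
print(robot.read_tool_pos(),robot.read_orientation(),robot.tcp_to_grasp)
E
```

```text
pics
top [0.3326 0.0223 1.8053] [-0.6984 -0.0371  0.0368  0.7138] [474.0328   0.     256.4209] dict_keys(['image', 'depth', 'intrinsics', 'eye', 'attitude', 'shot'])
parallel [183.2 325.6] 0.83 [ 0.5447 -0.2434  0.01  ]
stand [187.2 199. ] 0.74 [0.5411 0.2407 0.    ]
stand_keeper [177.5 197.5] 0.79 [0.5709 0.239  0.0575]
stand_home [188.4 198.3] 0.58 [0.5327 0.2393 0.034 ]
stand_home [184.7 199. ] 0.49 [0.5466 0.2365 0.034 ]
vblocks [202. 253.] 0.93 [0.4796 0.035  0.    ]
vblocks [190.4 182.8] 0.51 [0.5301 0.3029 0.    ]
neighbour_1 [188.6 183. ] 0.64 [0.5332 0.2968 0.034 ]
side [0.0299 0.9277 0.782 ] [-0.2247 -0.1175  0.4517  0.8554] [413.4558   0.     252.4222] dict_keys(['image', 'depth', 'intrinsics', 'eye', 'attitude', 'shot'])
parallel [170.2 291.6] 0.71 [ 0.5244 -0.239   0.01  ]
stand [253.3 210.5] 0.93 [0.5404 0.2519 0.    ]
stand [173.1 292. ] 0.48 [ 0.5212 -0.2368  0.    ]
stand_keeper [227.2 201.5] 0.58 [0.583  0.2274 0.0575]
stand_home [244.3 216.1] 0.65 [0.5249 0.2447 0.034 ]
stand_home [251.6 214.3] 0.42 [0.5131 0.271  0.034 ]
vblocks [215.6 269.9] 0.97 [0.4761 0.022  0.    ]
vblocks_rest [206.1 269.7] 0.91 [0.4723 0.0332 0.045 ]
vblocks_rest [227.2 200.8] 0.26 [0.5943 0.2163 0.045 ]
neighbour_1 [234.  228.5] 0.97 [0.5185 0.1921 0.034 ]
neighbour_1 [255.9 206.6] 0.58 [0.5215 0.2945 0.034 ]
[ 0.2084 -0.642   0.1979] [0.     0.9877 0.1562 0.    ] 0.0187
```

View pics/top.png

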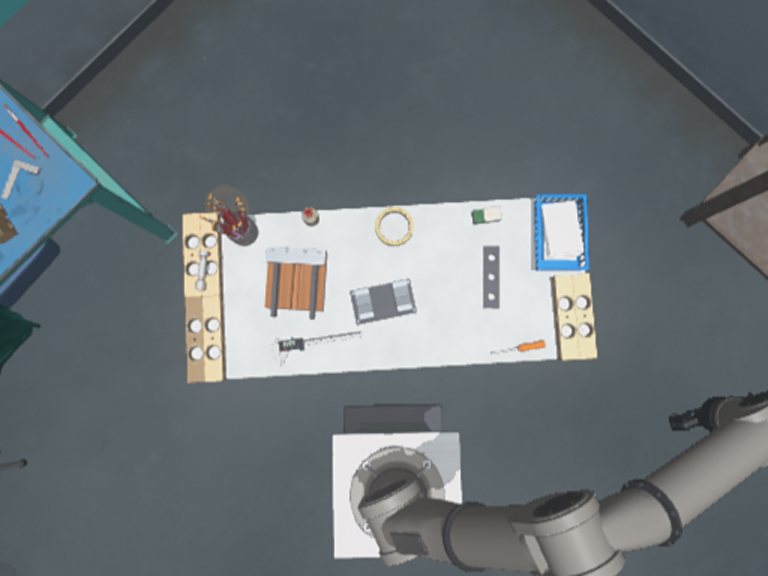

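View pics/side.png

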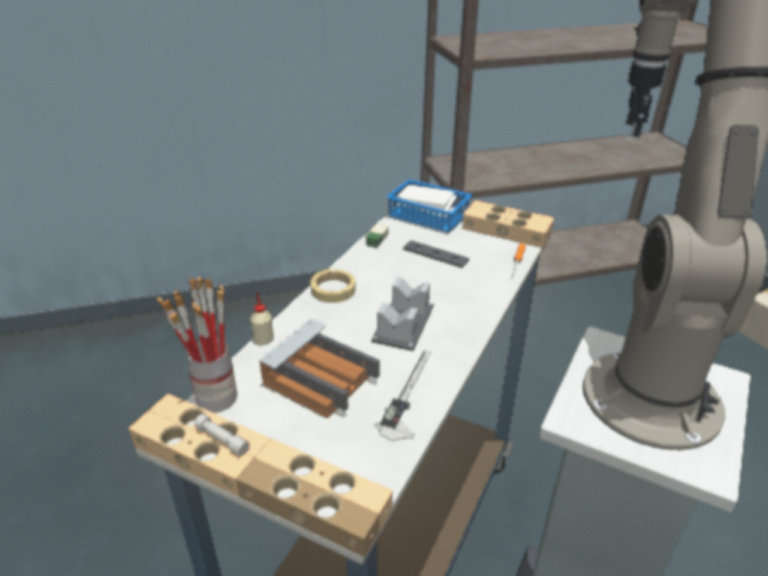

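The top view shows the loose parallel at about (row 275, col 491), the V-blocks at (300, 383) with their V roughly along world y, and the stand at (283, 296) with its keeper on the far side. So stand x points roughly along world x. Next I check reach for the tilted poses and survey from close by.

```bash
python3 - <<'E'
from h import *
np.set_printoptions(precision=3,suppress=True)
print(robot.read_time_s())
s=2**-.5
def T(z,y): 
    z=np.array(z,float);y=np.array(y,float);return quat(np.stack([np.cross(y,z),y,z],1))
# V along world y at (.478,.03)
for n,zz in [("z+x",(s,0,-s)),("z-x",(-s,0,-s))]:
    for sg in (1,-1):
        y=np.cross(zz,[0,1,0])*sg
        for h in (.06,.15):
            for yaw in (-8,8):
                Rz=R.from_euler("z",yaw,degrees=True).as_matrix()
                print(n,sg,h,yaw,robot.solve_ik([.478,.03,h],T(Rz@zz,Rz@y)))
for sg in (1,-1):
    print("down",robot.solve_ik([.52,.24,.30],T([0,0,-1],[0,sg,0])))
def go(p,sg=1): robot.move_pose(p,T([0,0,-1],[0,sg,0]))
for n,p in [("par",[.50,-.243,.30]),("v",[.46,.03,.32]),("st",[.50,.24,.32])]:
    go(p); c=robot.capture("wrist"); save(c,"w_"+n)
    np.savez("w_"+n,**{k:np.array(v) for k,v in c.items()})
    print(n,c["eye"],c["attitude"],robot.read_tool_pos(),robot.read_orientation(),robot.read_time_s(),robot.read_q())
    for t,z in {"par":[("parallel",.01)],"v":[("vblocks",0),("vblocks_rest",.045)],"st":[("stand",0),("stand_keeper",.0575),("stand_home",.034),("neighbour_1",.054)]}[n]:
        for m in robot.mark_of(c,t)[:3]: print(t,np.array(m["pixel"]),round(m["confidence"],2),ray(c,m["pixel"],z))
import cv2
ims=[cv2.imread(f"pics/w_{n}.png") for n in("par","v","st")]
a=np.zeros((600,800,3),np.uint8)
for i,im in enumerate(ims): a[300*(i//2):300*(i//2)+300,400*(i%2):400*(i%2)+400]=cv2.resize(im,(400,300),interpolation=cv2.INTER_AREA)
cv2.imwrite("pics/three.png",a)
E
```

```text
0.8
z+x 1 0.06 -8 None
z+x 1 0.06 8 None
z+x 1 0.15 -8 None
z+x 1 0.15 8 None
z+x -1 0.06 -8 None
z+x -1 0.06 8 None
z+x -1 0.15 -8 None
z+x -1 0.15 8 None
z-x 1 0.06 -8 [ 0.195  0.868 -0.427  1.521  0.07   1.561 -0.388]
z-x 1 0.06 8 [ 0.147  0.89  -0.51   1.508  0.237  1.622 -0.303]
z-x 1 0.15 -8 [ 0.174  0.749 -0.394  1.497  0.008  1.687 -0.368]
z-x 1 0.15 8 [ 0.132  0.771 -0.486  1.484  0.173  1.742 -0.269]
z-x -1 0.06 -8 [ 0.581  1.192 -1.198  1.49   0.537  1.769  2.271]
z-x -1 0.06 8 [-0.82   1.305  1.255  1.586 -0.734  1.818 -2.34 ]
z-x -1 0.15 -8 [ 0.579  1.053 -1.195  1.464  0.413  1.84   2.296]
z-x -1 0.15 8 [-0.821  1.151  1.259  1.561 -0.6    1.878 -2.385]
down [ 0.333  0.463 -1.195  1.621  0.439  1.361  0.651]
down [ 0.257  0.402 -1.054  1.624  0.359  1.326 -2.423]
par [ 0.415 -0.244  0.475] [ 0.698 -0.118 -0.118  0.696] [ 0.5   -0.244  0.3  ] [-0.     0.001  1.    -0.   ] 2.6833 [ 0.892  0.265 -0.669  1.677  0.172  1.26   1.756]
parallel [169.5 247.3] 0.74 [ 0.537 -0.252  0.01 ]
v [0.376 0.028 0.495] [ 0.698 -0.118 -0.118  0.696] [0.461 0.028 0.32 ] [-0.     0.002  1.     0.   ] 3.8583 [ 0.653  0.084 -0.883  1.83   0.068  1.26   1.319]
vblocks [153.7 251.1] 0.58 [0.478 0.026 0.   ]
vblocks_rest [163.7 250.6] 0.97 [0.485 0.025 0.045]
st [0.416 0.238 0.495] [ 0.698 -0.118 -0.118  0.697] [0.501 0.238 0.32 ] [-0.     0.002  1.    -0.001] 4.875 [ 0.26   0.34  -1.036  1.635  0.3    1.34   0.747]
stand [166.1 258.4] 0.58 [0.54  0.248 0.   ]
stand [246.1 232.7] 0.22 [0.695 0.201 0.   ]
stand_keeper [197.  251.1] 0.74 [0.576 0.236 0.057]
stand_home [159.6 254.3] 0.58 [0.521 0.241 0.034]
neighbour_1 [159.2 230.3] 0.89 [0.516 0.204 0.054]
neighbour_1 [166.1 254. ] 0.32 [0.526 0.24  0.054]
```

View pics/three.png

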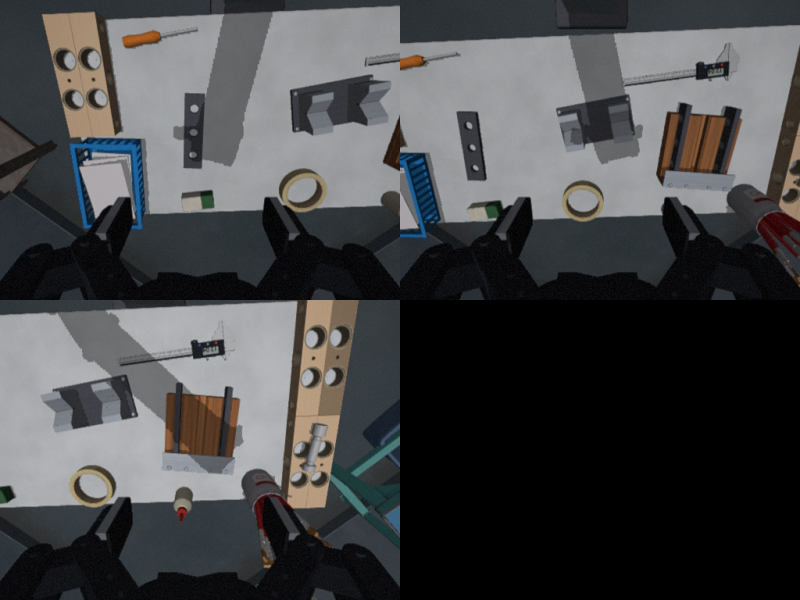

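The three views show, clockwise: the parallel seen straight from above, the V-blocks yawed about 10°, and the stand nearly aligned with world x and its keeper on the far side. The 45° tilt pointing outward isn't reachable directly. I'll fit exact poses from the depth clouds and scan in-plane alternative tilts.

```bash
python3 - <<'E'
from h import *
np.set_printoptions(precision=4,suppress=True)
def fit(n,c,r,z0,z1,tag):
    p=dict(np.load(f"w_{n}.npz")); w=cloud(p)
    m=(np.hypot(w[...,0]-c[0],w[...,1]-c[1])<r)
    tz=np.nanmedian(w[m&(abs(w[...,2])<.005)][:,2]) if n!="x" else 0
    q=w[m&(w[...,2]>z0)&(w[...,2]<z1)]
    rc=cv2.minAreaRect((q[:,:2]*1000).astype(np.float32))
    print(tag,"table z",tz,"n",len(q),"rect",np.array(rc[0])/1000,np.array(rc[1]),rc[2],"zmed",np.median(q[:,2]))
    return q
fit("par",(.54,-.25),.11,.005,.02,"par")
fit("v",(.48,.03),.11,.006,.015,"plate")
fit("v",(.48,.03),.11,.035,.08,"blocks")
fit("st",(.54,.24),.14,.02,.04,"standtop")
fit("st",(.54,.24),.14,.045,.07,"st-high")
fit("st",(.54,.24),.14,.056,.07,"keeper")
# neighbours' top faces in x<0.57
p=dict(np.load("w_st.npz"));w=cloud(p)
for lo,hi in((.16,.235),(.25,.32)):
    m=(w[...,0]>.42)&(w[...,0]<.565)&(w[...,1]>lo)&(w[...,1]<hi)&(w[...,2]>.047)&(w[...,2]<.06)
    q=w[m]; f=cv2.fitLine((q[:,:2]*1000).astype(np.float32),cv2.DIST_HUBER,0,.01,.01).ravel(); print("nb",q.mean(0),q.min(0),q.max(0),f)
# IK scan at V
t0=robot.read_time_s()
def T(z,y):
    return quat(np.stack([np.cross(y,z),y,z],1))
a=np.deg2rad(10); V=np.array([-np.sin(a),np.cos(a),0]); N=np.array([np.cos(a),np.sin(a),0]); Z=np.array([0,0,1.])
robot.move_pose([.46,.03,.28],quat(np.stack([-N,V,-Z],1)))
for th in (10,20,30,45):
  for ph in (-45,-30,-15,0,15,30,45):
    t,f=np.deg2rad([th,ph]); d=np.sin(t)*N-np.cos(t)*Z
    n=np.cos(t)*N+np.sin(t)*Z
    for sg in(1,-1):
      zt=np.cos(f)*d+np.sin(f)*V
      o=[]
      for tag,y in(("face",n*sg),("edge",n*sg)):
        pass
      for h in (.063,.12):
        o.append(robot.solve_ik([.47,.03,h],T(zt,n*sg)) is not None)
      if any(o): print("th",th,"ph",ph,sg,o)
print(robot.read_time_s()-t0)
E
```

```text
par table z -0.0007546994711719601 n 2127 rect [ 0.5378 -0.2523] [ 39.9923 160.3333] 87.80452728271484 zmed 0.009236929565206553
plate table z -0.000742081315704024 n 2473 rect [0.4799 0.0255] [ 88.0927 155.6639] 10.669662475585938 zmed 0.009202196717000566
blocks table z -0.000742081315704024 n 2528 rect [0.48   0.0253] [ 72.9652 131.9934] 10.615365028381348 zmed 0.06148062866251572
standtop table z -0.0007737626203864201 n 5096 rect [0.5146 0.246 ] [146.2909 145.0106] 85.57279968261719 zmed 0.030993114819338363
st-high table z -0.0007737626203864201 n 3322 rect [0.5279 0.2448] [145.4774 172.1415] 85.76319122314453 zmed 0.06004362738669283
keeper table z -0.0007737626203864201 n 2063 rect [0.5323 0.2445] [145.4774 163.1885] 85.76319122314453 zmed 0.06076249353800256
nb [0.4984 0.1992 0.0531] [0.4382 0.1899 0.0472] [0.5641 0.2086 0.056 ] [  0.9971  -0.0767 498.5864 199.1948]
nb [0.5026 0.2946 0.0531] [0.4464 0.2853 0.0471] [0.5641 0.3042 0.0556] [  0.9969  -0.078  502.6827 294.5583]
th 10 ph -45 1 [True, True]
th 10 ph -45 -1 [True, True]
th 10 ph -30 1 [True, True]
th 10 ph -30 -1 [
[... 346 characters left out ...]
 20 ph -30 1 [True, True]
th 20 ph -30 -1 [True, True]
th 20 ph -15 1 [True, True]
th 20 ph -15 -1 [True, True]
th 20 ph 0 1 [True, True]
th 20 ph 0 -1 [True, True]
th 20 ph 15 1 [True, True]
th 20 ph 15 -1 [True, True]
th 20 ph 30 1 [True, True]
th 20 ph 30 -1 [True, True]
th 20 ph 45 1 [True, True]
th 20 ph 45 -1 [True, True]
th 30 ph -45 1 [True, True]
th 30 ph -45 -1 [True, True]
th 30 ph -30 1 [True, False]
th 30 ph -30 -1 [True, True]
th 30 ph 15 1 [False, True]
th 30 ph 30 1 [True, True]
th 30 ph 30 -1 [True, True]
th 30 ph 45 1 [True, True]
th 30 ph 45 -1 [True, True]
th 45 ph -45 -1 [True, True]
th 45 ph 30 1 [False, True]
th 45 ph 45 1 [True, True]
th 45 ph 45 -1 [True, True]
0.875
```

Every fit matches the given sizes:

| Thing | Position | Yaw | Measured size |
|---|---|---|---|
| Parallel | (0.5378, -0.2523) | -2.2° | 160.3 x 40.0 mm |
| V plate | (0.480, 0.0254) | 100.7° | 155.7 x 88.1 mm |
| Stand home | (0.5219, 0.2453) | -4.4° | neighbours and keeper span 172 mm |

Plan: pick the parallel by its edges, lay it on the robot-side flank of the V (that tilt is reachable), and regrasp its faces at about 25° so the pads swing it flush. Picking now.

```bash
cat >> h.py <<'E'
np.set_printoptions(precision=4,suppress=True)
PAR=np.array([.5378,-.2523]); PYAW=np.deg2rad(-2.2)
aV=np.deg2rad(100.65); V=np.array([np.cos(aV),np.sin(aV),0]); N=np.array([np.sin(aV),-np.cos(aV),0]); Z=np.array([0,0,1.])
REST=np.array([.480,.0254,.045])
aS=np.deg2rad(-4.37); SX=np.array([np.cos(aS),np.sin(aS),0]); SY=np.array([-np.sin(aS),np.cos(aS),0])
HOME=np.array([.5219,.2453,.034])
def T(z,y): return quat(np.stack([np.cross(y,z),y,z],1))
def st(*a): print(*a,"t",round(robot.read_time_s(),2),"tcp",np.array(robot.read_tool_pos()),"F",np.array(robot.read_force()),"gap",round(robot.read_finger_gap(),3),"gf",robot.read_grip_force())
s2=2**-.5
ZP=-s2*N-s2*Z; WP=-s2*N+s2*Z      # place: tool z, bar width (bottom to top)
E
python3 - <<'E'
from h import *
y=-np.array([-np.sin(PYAW),np.cos(PYAW),0]); q=T(-Z,y)
C=REST-.0106*N+.0177*Z
robot.command_gripper(.6)
robot.move_pose([*PAR,.10],q); st("hover")
print(robot.servo_line([*PAR,.03],rate=.15),robot.servo_line([*PAR,-.001],rate=.06,until_force=8)); st("down")
robot.command_gripper(.3); st("closed")
b=.005-robot.read_tool_pos()[2]; open("b.txt","w").write(str(b)); print("b",b)
robot.servo_line([*PAR,.16],rate=.2); st("up")
for h in (.11,.06,0): print(robot.solve_ik(C+b*ZP+h*Z,T(ZP,-WP)),robot.solve_ik(C+b*ZP+h*Z,T(ZP,WP)))
c=robot.capture("wrist"); save(c,"grip")
E
```

```text
hover t 8.26 tcp [ 0.5375 -0.2519  0.0996] F [ 0.0604 -0.0228 -0.4578] gap 0.602 gf 0.0
False False
down t 9.54 tcp [ 0.5377 -0.2525 -0.0011] F [-0.6687  0.5487  0.708 ] gap 0.597 gf 0.0
closed t 9.91 tcp [ 0.5379 -0.2523 -0.0008] F [-0.7241 -0.7939  0.1945] gap 0.303 gf 0.0
b 0.00581792061697307
up t 10.87 tcp [ 0.5373 -0.2516  0.1589] F [-0.3315 -0.2638 -0.5067] gap 0.302 gf 0.0
[-0.5099  0.7356  0.5092  1.5675 -0.1883  1.7038  0.2605] [-0.8464  1.1057  1.2598  1.5912 -0.5429  1.8541 -2.3566]
[-0.4937  0.7936  0.4825  1.588  -0.2062  1.6256  0.261 ] [-0.8655  1.2925  1.3786  1.6141 -0.6866  1.8793 -2.2252]
[-0.4754  0.8702  0.4527  1.5997 -0.229   1.5377  0.263 ] [-0.8563  1.352   1.3175  1.6267 -0.751   1.8165 -2.2454]
```

View pics/grip.png

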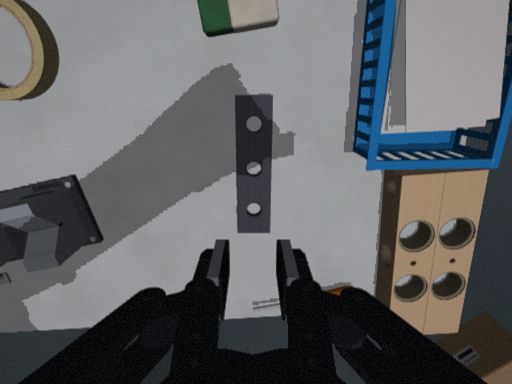

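The parallel stayed on the table (rows 95–232, cols 236–272 in the picture). The gripper stopped at my commanded 0.3 with no contact. I'll measure the true pad gap and tip height from the depth image before retrying.

```bash
python3 - <<'E'
from h import *
def look(tag):
    c=robot.capture("wrist");w=cloud(c);tp=np.array(robot.read_tool_pos());Rt=rot(robot.read_orientation())
    l=(w-tp)@Rt; m=(abs(l[...,1])<.07)&(l[...,2]>-.05)&(l[...,2]<.012)&(abs(l[...,0])<.05)
    for sg in(1,-1):
        q=l[m&(sg*l[...,1]>0)]
        if len(q): print(tag,robot.read_finger_gap(),sg,len(q),"innermost y",np.percentile(abs(q[:,1]),2),"tip z",np.percentile(q[:,2],98),"x",q[:,0].min(),q[:,0].max())
    q=w[(w[...,2]>.004)&(w[...,2]<.02)&(np.hypot(w[...,0]-.54,w[...,1]+.25)<.1)]
    rc=cv2.minAreaRect((q[:,:2]*1000).astype(np.float32));print("bar",rc)
look("a")
robot.command_gripper(.6); look("b")
E
```

```text
a 0.30007730460912013 1 407 innermost y 0.012823407418798545 tip z -0.03392178551470352 x -0.009301242368884284 0.01269256735188492
a 0.30007730460912013 -1 412 innermost y 0.012633536308444685 tip z -0.03411924266939989 x -0.009715655401443942 0.012598862074564218
bar ((537.8209228515625, -252.72335815429688), (40.05549240112305, 159.6923828125), 87.84160614013672)
b 0.5977905469566757 1 407 innermost y 0.02565270053293679 tip z -0.03732542947765017 x -0.010469371703936437 0.012784391870962789
b 0.5977905469566757 -1 407 innermost y 0.025256543580775472 tip z -0.036837643971417394 x -0.01004245371427747 0.012627648414323409
bar ((538.4307861328125, -252.75575256347656), (40.05112075805664, 160.15257263183594), 87.86209869384766)
```

The gap scale is linear (0.3 = 25.6 mm), so the tips passed over the 10 mm bar. They must stand farther back than I assumed. I'll descend with force sensing to find the real contact height.

```bash
python3 - <<'E'
from h import *
P=np.array([.538,-.2526]); C=REST-.0106*N+.0177*Z
robot.servo_line([*P,.012],rate=.25)
r=robot.servo_line([*P,-.016],rate=.03,until_force=6); st("touch",r)
z=robot.read_tool_pos()[2]
robot.servo_line([*P,z+.0035],rate=.05)
robot.command_gripper(0); st("closed")
if robot.read_finger_gap()>.4:
    b=.005-robot.read_tool_pos()[2]; open("b.txt","w").write(str(b)); print("b",b)
    robot.servo_line([*P,.12],rate=.2); st("up")
E
```

```text
touch False t 13.21 tcp [ 0.5381 -0.2527 -0.0159] F [-0.7296 -0.0206 -0.3674] gap 0.602 gf 0.0
closed t 13.99 tcp [ 0.538  -0.2526 -0.0124] F [0.4963 0.4656 0.9641] gap -0.001 gf 0.0
```

Still no contact with the TCP at −16 mm, and the shut fingers closed above the bar. That agrees with the wrist depth, which put the tips about 33–37 mm behind the reported TCP. I'll look at the fingers and probe further down with force sensing.

```bash
python3 - <<'E'
from h import *
P=np.array([.538,-.2526])
robot.command_gripper(.6)
r=robot.servo_line([*P,-.045],rate=.025,until_force=5); st("touch",r)
c=robot.capture("side"); save(c,"side2",(90,220,240,420),4)
E
```

```text
touch True t 15.46 tcp [ 0.5379 -0.2526 -0.0365] F [-0.5609  1.5206  7.5144] gap 0.597 gf 3.8827458277955884
```

View pics/side2.png

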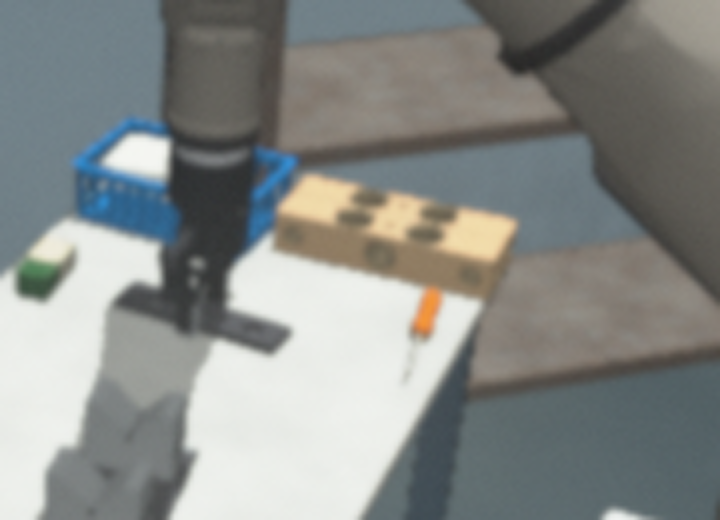

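Contact came at TCP z = −36.5 mm, so the real fingertips are about 32 mm short of the reported TCP when shut and 36.5 mm short at 0.6 opening. I'll account for this everywhere. Now the real pick, then the IK check.

```bash
cat >> h.py <<'E'
def D(g): return .0317+.013*g*g   # reported TCP lies this far beyond the real tips
E
python3 - <<'E'
from h import *
P=np.array([.538,-.2526]); C=REST-.0106*N+.0177*Z
robot.servo_line([*P,-.0325],rate=.05)
robot.command_gripper(0); st("closed")
if robot.read_finger_gap()>.4:
    b=.005-robot.read_tool_pos()[2]; open("b.txt","w").write(str(b)); print("b",b)
    robot.servo_line([*P,.10],rate=.2); st("up")
    for h in (.08,.04,0): print(robot.solve_ik(C+b*ZP+h*Z,T(ZP,-WP)),robot.solve_ik(C+b*ZP+h*Z,T(ZP,WP)))
    # face regrasp scan
    for th in (20,25,30,35,40,45):
        t=np.deg2rad(th); n=np.cos(t)*N+np.sin(t)*Z; w=-np.sin(t)*N+np.cos(t)*Z
        mid=REST+.005*(2*np.sin(t)*0) 
        tip=REST+.0030*N+.004*Z+.022*w
        for sg in(1,-1): print(th,sg,[robot.solve_ik(tip+k*w-.033*w,T(-w,sg*n)) is not None for k in(0,.03,.07)])
E
```

```text
closed t 16.02 tcp [ 0.538  -0.2527 -0.0322] F [-1.3192  2.0242  4.86  ] gap 0.451 gf 60.47312021255493
b 0.03724167017066107
up t 16.82 tcp [ 0.5372 -0.2515  0.0985] F [-0.7917  0.0404 -4.958 ] gap 0.446 gf 60.92437148094177
[-0.5074  0.7681  0.4893  1.6503 -0.2028  1.5904  0.2651] [-0.8838  1.2446  1.3378  1.6757 -0.6519  1.8217 -2.2432]
[-0.4922  0.8199  0.4656  1.6591 -0.218   1.5294  0.266 ] [-0.8806  1.3117  1.3248  1.6855 -0.7138  1.7964 -2.2285]
[-0.4783  0.8747  0.4437  1.6618 -0.2339  1.4718  0.2677] [-0.8756  1.3687  1.2993  1.689  -0.7697  1.7674 -2.2263]
20 1 [True, True, True]
20 -1 [True, True, True]
25 1 [False, False, False]
25 -1 [False, False, False]
30 1 [False, False, False]
30 -1 [False, False, False]
35 1 [False, False, False]
35 -1 [False, False, False]
40 1 [False, False, False]
40 -1 [False, False, False]
45 1 [False, False, False]
45 -1 [False, False, False]
```

The grasp is firm at 60 N and the bar weighs about 0.45 kg. Now laying it in the V at 45°.

```bash
python3 - <<'E'
from h import *
b=float(open("b.txt").read()); C=REST-.0106*N+.0177*Z; q=T(ZP,-WP)
A=C+b*ZP
robot.move_pose(A+.10*Z,q); st("above")
robot.servo_line(A+.012*Z,rate=.15); st("near")
r=robot.servo_line(A-.003*Z,rate=.03,until_force=5); st("seated",r); print("dz",(np.array(robot.read_tool_pos())-A)*1000)
robot.command_gripper(.62); st("open")
p=np.array(robot.read_tool_pos())
robot.servo_line(p-.09*ZP,rate=.2); st("back")
c=robot.capture("side"); save(c,"sideV",(180,260,220,320),7)
c=robot.capture("wrist"); w=cloud(c); m=np.linalg.norm(w-REST,axis=-1)<.12; l=(w-REST)@np.stack([V,N,Z],1)
# upper face of the bar between blocks
k=m&(abs(l[...,0])<.025)&(l[...,2]>.006)&(l[...,2]<.05)&(abs(l[...,1])<.045)
q=l[k]; print(len(q),q.min(0),q.max(0)); f=np.polyfit(q[:,1],q[:,2],1); print("slope deg",np.degrees(np.arctan(f[0])),f[1])
k=m&(l[...,2]+l[...,1]>.002)&(abs(l[...,2]+l[...,1]-.01*2**.5)<.003)&(l[...,2]>.0); q=l[k]; print("face pts",len(q),np.percentile(q,[1,99],axis=0))
E
```

```text
above t 17.93 tcp [0.4437 0.0169 0.1359] F [-0.9651  0.1888 -5.1745] gap 0.446 gf 61.0853236913681
near t 18.66 tcp [0.4442 0.0181 0.0489] F [ 0.1397  0.3491 -4.8698] gap 0.445 gf 61.063231229782104
seated True t 19.09 tcp [0.4432 0.0186 0.0364] F [-0.4055 -0.2544  2.2331] gap 0.445 gf 61.63330435752869
dz [-0.4946 -0.0158  0.01  ]
open t 19.39 tcp [0.4436 0.0189 0.0357] F [ 0.0193 -0.0604 -0.2175] gap 0.619 gf 0.0
back t 19.99 tcp [0.5053 0.0305 0.0987] F [-0.7888 -0.1244  0.1849] gap 0.62 gf 0.0
2642 [-0.025  -0.0217  0.0061] [0.025  0.008  0.0352]
slope deg -44.20228696687077 0.013434756656178817
face pts 8449 [[-0.0788 -0.0207  0.0061]
 [ 0.0783  0.0075  0.0343]]
```

View pics/sideV.png

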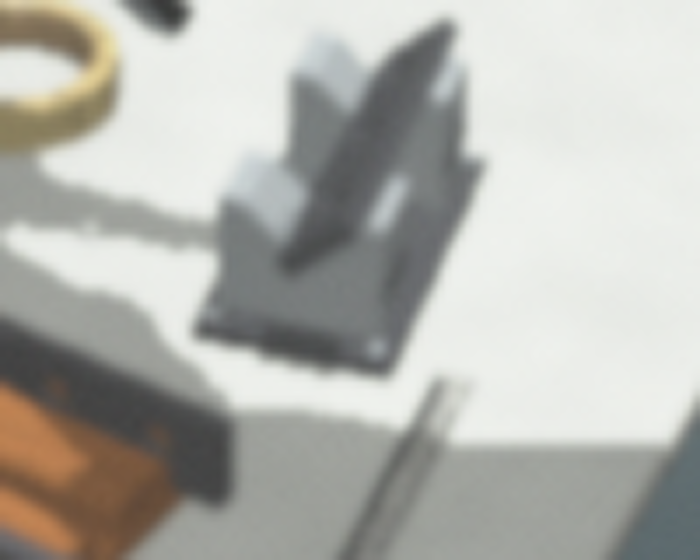

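The bar sits leaning at 44–45° on the robot-side flank, and its face points span −79 to +78 mm, so it is centred along the V. In the picture it lies from about (270, 290) to (20, 450). Now the face regrasp at a 20° tilt.

```bash
python3 - <<'E'
from h import *
p=np.array(robot.read_tool_pos()); robot.servo_line(p+.07*Z-.02*ZP,rate=.25)
best=None
for th in (23,22,21,20,19,18):
    t=np.deg2rad(th); n=np.cos(t)*N+np.sin(t)*Z; w=-np.sin(t)*N+np.cos(t)*Z
    low=REST+.005*np.sin(t)*N+.005*np.cos(t)*Z
    tip=low+(.040-.019)*w; A=tip-D(.12)*w
    for sg in(1,-1):
        js=[robot.solve_ik(A+k*w,T(-w,sg*n)) for k in(.08,.04,0)]
        if all(j is not None for j in js): best=(th,sg); print(th,sg,js[0],js[2]); 
        if best and best[1]==sg and th==best[0]: pass
    if best: break
th,_=best
E1=HOME-.031*SX
for sg in(1,-1):
    for z in (.07,.0015): print("stand",sg,robot.solve_ik([*E1[:2],z],T(-Z,sg*SY)))
st()
E
```

```text
22 1 [ 0.7326  0.1593 -0.9469  2.3878  0.4455  0.3008 -0.4   ] [ 0.5228  0.3926 -0.7938  2.3899  1.3257  0.2814 -1.2521]
22 -1 [ 0.8875  0.2031 -1.1186  2.3818  0.5905  0.3327  2.6117] [ 0.685   0.4642 -0.9905  2.3818  1.3783  0.387   1.8672]
stand 1 [-0.6986  0.4354  0.1484  1.9755 -0.0929  0.7371  0.9996]
stand 1 [-0.6632  0.5435  0.1052  2.0049 -0.0967  0.5978  1.0015]
stand -1 [-1.3017  0.6611  1.0017  2.0118 -0.7346  0.8814 -1.5374]
stand -1 [-1.2364  0.7645  0.9104  2.0409 -0.8809  0.7877 -1.4274]
t 20.57 tcp [0.518  0.0331 0.1828] F [-0.4238 -0.1224 -1.4673] gap 0.62 gf 0.0
```

```bash
python3 - <<'E'
from h import *
th=18; t=np.deg2rad(th); n=np.cos(t)*N+np.sin(t)*Z; w=-np.sin(t)*N+np.cos(t)*Z
low=REST+.005*np.sin(t)*N+.005*np.cos(t)*Z
A=low+.021*w-D(.12)*w; q=T(-w,n)
robot.move_pose(A+.07*w,q); st("pre"); print(robot.read_q())
r=robot.servo_line(A+.012*w,rate=.10,until_force=8); print(r)
r=robot.servo_line(A,rate=.05,until_force=8); st("in",r); print((np.array(robot.read_tool_pos())-A)*1000)
robot.command_gripper(0); st("closed")
if robot.read_finger_gap()>.08:
    p=np.array(robot.read_tool_pos()); robot.servo_line(p+.07*Z,rate=.12); st("lift"); print(robot.read_q())
c=robot.capture("side"); save(c,"regrip",(140,260,210,330),6)
E
```

```text
pre t 21.89 tcp [0.4643 0.0225 0.106 ] F [-0.5717 -0.104   0.1351] gap 0.619 gf 0.0
[-0.6997  0.1165  0.5624  2.4029 -0.2237  0.3333  0.2365]
False
in False t 23.02 tcp [0.485  0.0264 0.0398] F [ 1.3824 -0.5038  0.8463] gap 0.617 gf 0.0
[0.1723 0.1305 0.4016]
closed t 23.48 tcp [0.4838 0.0263 0.0393] F [-5.7213 -0.5896  5.2278] gap 0.098 gf 62.33977496623993
lift t 24.22 tcp [0.4832 0.0266 0.1088] F [ 0.4997  0.4193 -5.598 ] gap 0.099 gf 60.76619625091553
[-0.8312  0.1609  0.7215  2.3682 -0.3569  0.358   0.3703]
```

View pics/regrip.png

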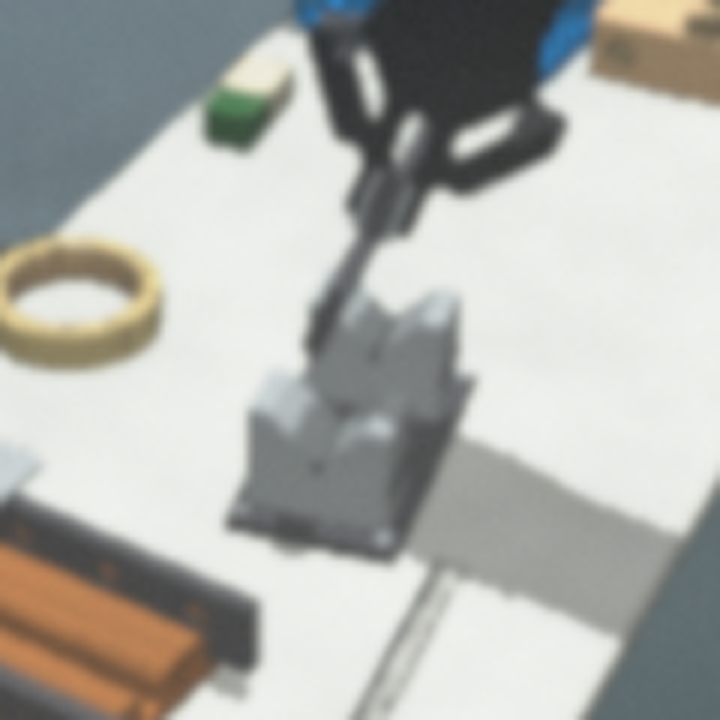

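The bar is held by its faces (gap 0.098, flush) and lifted clear of the V. In the picture it runs from about (240, 370) to (340, 320). I'll go above the slot entry and check bar and slot alignment from the wrist camera.

```bash
python3 - <<'E'
from h import *
E1=HOME-.031*SX; q=T(-Z,SY)
p=np.array(robot.read_tool_pos()); robot.servo_line(p+.02*Z,rate=.2)
robot.move_pose([*E1[:2],.10],q); robot.hold(.2); st("above"); print(robot.read_q())
tp=np.array(robot.read_tool_pos()); Rt=rot(robot.read_orientation())
def rep(c,n):
    w=cloud(c); l=(w-HOME)@np.stack([SX,SY,Z],1)  # stand coords about home
    # held bar: high points
    k=(abs(l[...,1])<.03)&(l[...,2]>.055)&(l[...,2]<.125)&(l[...,0]>-.125)&(l[...,0]<.06)
    far=k&((l[...,0]+.031>.03)|(l[...,0]+.031<-.03)); q=l[far]
    if len(q)>20:
        print(n,"bar",len(q),np.percentile(q,[1,50,99],axis=0).round(4).tolist())
        for a,b in((-.115,-.085),(-.085,-.06),(0,.025),(.025,.05)):
            s=q[(q[:,0]>a)&(q[:,0]<b)]
            if len(s)>10: print("  x",(a+b)/2,len(s),"y",np.percentile(s[:,1],[3,50,97]),"z",np.percentile(s[:,2],[3,50,97]))
    for lo,hi in((-.06,-.035),(.035,.06)):
        s=l[(l[...,0]>-.07)&(l[...,0]<.04)&(l[...,1]>lo)&(l[...,1]<hi)&(l[...,2]>.014)&(l[...,2]<.024)]
        if len(s)>10: print(n,"nb",len(s),"y range",np.percentile(s[:,1],[2,98]),"slope",np.polyfit(s[:,0],s[:,1],1))
c=robot.capture("wrist"); save(c,"ins"); rep(c,"wrist")
c=robot.capture("top"); rep(c,"top")
c=robot.capture("side"); rep(c,"side")
E
```

```text
above t 25.62 tcp [0.4912 0.2462 0.1001] F [ 0.1667 -0.7307 -4.6607] gap 0.095 gf 60.69160223007202
[-0.8987  0.4108  0.4045  1.9701 -0.2202  0.8026  1.1213]
wrist bar 3208 [[-0.1095, -0.0062, 0.0931], [-0.0822, -0.0015, 0.1155], [0.0216, 0.0035, 0.117]]
  x -0.1 1461 y [-0.006  -0.0015  0.0034] z [0.1041 0.1155 0.1167]
  x -0.07250000000000001 1125 y [-0.0061 -0.0015  0.0033] z [0.1144 0.1156 0.1166]
  x 0.0125 595 y [-0.0061 -0.0018  0.0031] z [0.1147 0.1156 0.1165]
wrist nb 1648 y range [-0.0529 -0.043 ] slope [-0.0014 -0.0477]
wrist nb 1662 y range [0.0428 0.0527] slope [-0.0014  0.0474]
top bar 25 [[0.0261, -0.0039, 0.0813], [0.0445, -0.0023, 0.1116], [0.054, 0.0056, 0.1227]]
  x 0.037500000000000006 20 y [-0.0039 -0.0023  0.0056] z [0.0816 0.1115 0.1226]
top nb 58 y range [-0.0511 -0.0415] slope [-0.0038 -0.0469]
side bar 493 [[-0.1117, -0.0051, 0.0781], [-0.0688, 0.0042, 0.1012], [0.0478, 0.0071, 0.1193]]
  x -0.1 165 y [-0.0045  0.0042  0.0068] z [0.0795 0.1022 0.1192]
  x -0.07250000000000001 120 y [-0.0038  0.004   0.0064] z [0.0795 0.1004 0.119 ]
  x 0.0125 92 y [-0.0019  0.0046  0.0066] z [0.0797 0.0951 0.1184]
  x 0.037500000000000006 113 y [-0.0044  0.004   0.0064] z [0.0787 0.102  0.1188]
side nb 116 y range [-0.0487 -0.0409] slope [ 0.0028 -0.0441]
side nb 173 y range [0.0427 0.0546] slope [-0.0041  0.0497]
```

View pics/ins.png

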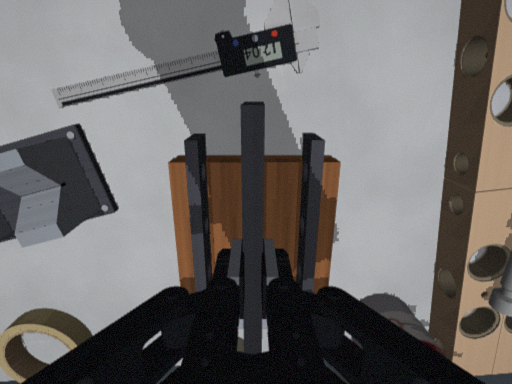

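The picture shows the bar centred over the stand between the two neighbours (front end at row 103, col 253; slots running from row 155 to the keeper). It is level, with yaw within 0.1°. It sits 1.4 mm to −y because of the arm's own position error, so I correct that, insert, and slide.

```bash
python3 - <<'E'
from h import *
E1=HOME-.031*SX; off=.0014*SY
def P(x,z): return np.array([*(HOME+x*SX+off)[:2],z])
def err():
    d=np.array(robot.read_tool_pos())-HOME; return d@SX,d@SY
robot.servo_line(P(-.031,.045),rate=.15); robot.hold(.2); e=err(); print("lat",e); off=off-SY*e[1]
robot.servo_line(P(-.031,.028),rate=.08,until_force=8); print("lat",err())
r=robot.servo_line(P(-.031,.0015),rate=.03,until_force=7); st("floor",r); print("lat",err())
z=robot.read_tool_pos()[2]
robot.servo_line(P(-.031,z+.0010),rate=.02); st("eased"); print(err())
c=robot.capture("side"); save(c,"low",(190,300,140,290),5)
E
```

```text
lat (np.float64(-0.030144249903224864), np.float64(0.0019270038889681639))
lat (np.float64(-0.031604427735477114), np.float64(-0.0011224128376303324))
floor True t 27.62 tcp [0.4906 0.247  0.0038] F [-0.757  -0.2988  6.2478] gap 0.097 gf 62.243088483810425
lat (np.float64(-0.031304843076583815), np.float64(-0.0006512431271156376))
eased t 27.91 tcp [0.4908 0.2471 0.0045] F [ 0.1275  1.1509 -5.2563] gap 0.098 gf 60.730812549591064
(np.float64(-0.031147497476845695), np.float64(-0.000614875906420257))
```

View pics/low.png

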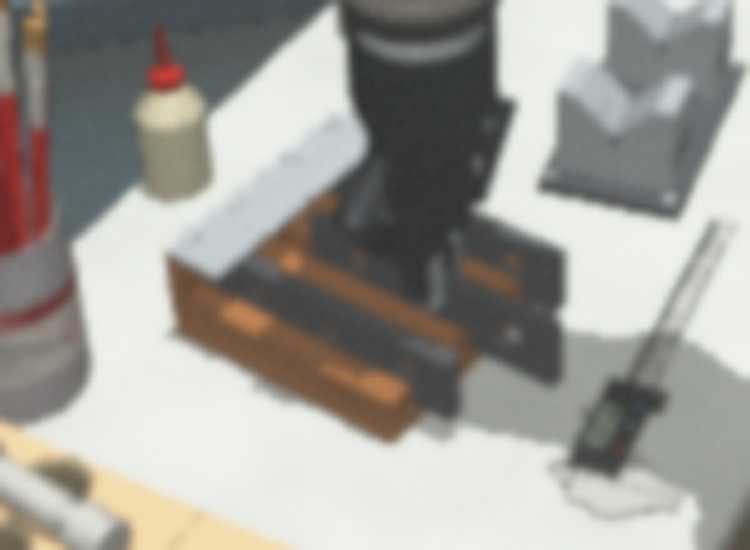

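The bar is on the slot floor: the TCP read 3.8 mm and I predicted 3.5. The picture shows it in the middle slot with its front end near (330, 540), sticking out farther than the neighbours. Now sliding it home.

```bash
python3 - <<'E'
from h import *
p=np.array(robot.read_tool_pos()); p=np.array([p[0],p[1],.0046])
def err(): d=np.array(robot.read_tool_pos())-HOME; return d@SX,d@SY
r=robot.servo_line(p+.027*SX,rate=.04,until_force=12); st("s1",r); print(err())
if not r:
    r=robot.servo_line(p+.037*SX,rate=.02,until_force=12); st("s2",r); print(err())
c=robot.capture("wrist"); w=cloud(c); l=(w-HOME)@np.stack([SX,SY,Z],1)
for n,y in(("bar",0),("n1",-.048),("n2",.048)):
    s=l[(abs(l[...,1]-y)<.008)&(l[...,2]>.010)&(l[...,2]<.028)&(l[...,0]<-.03)&(l[...,0]>-.15)]
    if len(s): print(n,len(s),"front",np.sort(s[:,0])[:20:5],"y",np.percentile(s[:,1],[3,97]),"z",np.median(s[:,2]))
E
```

```text
s1 False t 28.77 tcp [0.5172 0.2449 0.0045] F [ 0.7091  0.0725 -4.8261] gap 0.099 gf 60.733745098114014
(np.float64(-0.0046277943477307315), np.float64(-0.000767559161937938))
s2 True t 29.16 tcp [0.5204 0.2447 0.0038] F [-1.5393  1.1567  5.7542] gap 0.101 gf 62.1225106716156
(np.float64(-0.0014541607256366004), np.float64(-0.0007385854684188009))
bar 2559 front [-0.0798 -0.0797 -0.0797 -0.0797] y [-0.0055  0.004 ] z 0.019349808817252012
n1 3298 front [-0.0798 -0.0798 -0.0798 -0.0798] y [-0.0528 -0.0429] z 0.019067442209177415
n2 3308 front [-0.0797 -0.0797 -0.0797 -0.0796] y [0.0426 0.0525] z 0.019098356191263488
```

The bar's front end is level with both neighbours (−79.8 mm) and its top height matches. One small confirming push, then release, retreat and check.

```bash
python3 - <<'E'
from h import *
p=np.array(robot.read_tool_pos())
r=robot.servo_line(p+.003*SX,rate=.02,until_force=10); st("push",r); print(((np.array(robot.read_tool_pos())-HOME)@SX))
robot.command_gripper(.35); st("open")
p=np.array(robot.read_tool_pos())
robot.servo_line(p+.10*Z,rate=.12); st("up")
robot.servo_line(p+.18*Z-.03*SX,rate=.2); robot.hold(.3)
c=robot.capture("wrist"); save(c,"end",(100,384,100,420),2); w=cloud(c); l=(w-HOME)@np.stack([SX,SY,Z],1)
for n,y in(("bar",0),("n1",-.048),("n2",.048)):
    s=l[(abs(l[...,1]-y)<.010)&(l[...,2]>.010)&(l[...,2]<.028)&(l[...,0]<.05)&(l[...,0]>-.15)]
    print(n,len(s),"front",np.sort(s[:,0])[:20:5],"y",np.percentile(s[:,1],[3,97]),"z",np.median(s[:,2]),"slope",np.polyfit(s[:,0],s[:,1],1)[0])
st()
E
```

```text
push True t 29.48 tcp [0.5202 0.2446 0.0038] F [-2.1592 -0.8929  5.7552] gap 0.094 gf 62.14790940284729
-0.0016638514671968364
open t 29.82 tcp [0.5192 0.2442 0.0029] F [-0.0727 -1.2644 -0.6848] gap 0.347 gf 0.0
up t 30.8 tcp [0.5186 0.2439 0.1022] F [ 1.1681 -0.3594 -0.5045] gap 0.347 gf 0.0
bar 1078 front [-0.08   -0.0799 -0.0791 -0.079 ] y [-0.0054  0.0043] z 0.019252507180367584 slope 0.005590010357127899
n1 1137 front [-0.08   -0.0799 -0.0798 -0.0789] y [-0.0527 -0.0429] z 0.01912610938113571 slope -0.0013408045653157889
n2 1169 front [-0.0799 -0.0798 -0.0793 -0.0792] y [0.043  0.0527] z 0.019229394968862806 slope 0.0013445168026672448
t 31.73 tcp [0.4891 0.2461 0.1821] F [-0.8552  0.1744  0.5907] gap 0.35 gf 0.0
```

View pics/end.png

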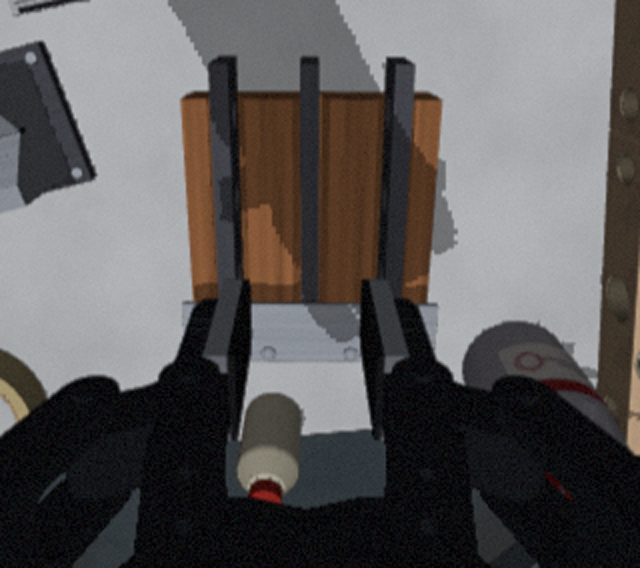

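The bar stands in the middle slot under the keeper, level with both neighbours (all front ends near row 58), and the gripper is clear. Handing in.

```bash
python3 -c "
from bench import robot
print(robot.job_done(), robot.read_time_s())"
```

```text
the job is handed in; nothing more can be done
the job is handed in; nothing more can be done
```

The steel parallel is on edge in the middle slot, under the keeper and level with both home neighbours to about 0.1 mm; I handed the job in at about 32 s with the gripper clear, but the hand-in returned no verdict.

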